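# Grade tone-bar strips by deflection and rack the stiffest

## Robot

A 7-joint arm with a two-finger parallel gripper is mounted at the origin on the work surface. World frame = base frame: x ahead of the robot, y to its left, z up, the work surface at z = 0. Lengths are in m, angles in rad, forces in N, time in s.
With the tool pointing down it reaches from about 0.425 to 0.925 m from the base axis. Payload 6.8 kg.
Tool frame: the origin (TCP) lies at the centre of the arm's flange, where the gripper is bolted on; the fingertips stand 182 mm ahead of it and the grasp point (between the pads) lies 163 mm ahead of it; z points along the fingers, y is the direction in which the jaws open and shut (so a half turn about z gives the same grasp; the last joint's range is limited). The gripper opens to 88 mm and grips with 3 to 60 N. Pads are 20 mm wide; open, the fingers measure 115 mm over their backs; the gripper's body (75 mm by 178 mm) begins 61 mm behind the grasp point.
Start: joints at [1.063, 0.477, 0.022, 1.555, -0.011, 1.109, -0.083], TCP at [0.263, -0.622, 0.405] pointing down, gripper open.
Joint ranges: [-2.96, 2.96], [-0.34, 2.1], [-1.41, 1.46], [0.24, 2.44], [-1.37, 4.51], [0.17, 1.92], [-2.96, 2.96]. Speed limits (rad/s): [2.39, 2.39, 3.14, 3.14, 3.14, 3.14, 3.14].

## Interface

Orientations are given as a unit quaternion [x, y, z, w].
In Python, from cell import env, viewer gives the robot as it stands.
- The arm moves only by the tool servo_tool, never from a script. Its argument "rows" is text: rows parted by semicolons, each of 7 numbers parted by spaces: the closure, from -1 (fully open) to 1 (shut), then the shift along the tool's x, y, z in mm, then the turn, a rotation vector about the tool's x, y, z in degrees. A call has 1 to 8 rows; each row shifts and turns the commanded pose from where the row before left it, along the tool's axes as they then stand; what a row does not reach is not made up. A row lasts 1/8 s, in which the tool goes at most 62.5 mm and 10.7 degrees, less where a joint would pass 70% of its speed; a pose out of reach is approached as far as the arm can. A call is refused whole if a number of a shift passes 62.5 or a number of a turn 10.7, either way. A call with a gripper value outside its range is refused whole. The fingers move at their own pace and stop on an object; the grip force is fixed at half the most. Time passes only in rows, so rows that do not move let the fingers close. It gives the time, the measured TCP pose, the force and the opening at its end, in the units of the state.
- env.sense(): the state, without advancing time (a new reading comes with each control period).
- viewer.get_image(name): name is "scene" or "top" or "wrist"; returns the picture (384x512x3 uint8, red, green, blue); there is no depth.
- viewer.camera_params(name): a dict with "fx", "fy", "cx", "cy" (pixels), "R" (3x3) and "t" (3): a world point X has camera coordinates R X + t; the wrist camera has in their place "T_tool_cam" (4x4, takes a point from camera to tool coordinates, whose origin is the TCP and whose axes are the flange's). Camera axes: x right, y down, z forward; pixel columns grow to the right and rows downward; lengths in m; the calibration is good to about 2 mm. A picture is of the moment at which its call begins: read the wrist's pose just before it. camera_params takes no time and is no camera call.
- env.job_done(): hands the job in, once; it reports no verdict.
The state is a dict: "t": time; "qpos": joint angles; "joint_velocities": joint speeds; "joint_torque": joint torques, N m; "tool_pos": TCP position; "tool_rot": TCP orientation; "wrist_force": force on the tool from outside, world axes, zero at the start; "ft_torque": the same for the moment, N m; "finger_gap": finger opening in m.
Only numpy, scipy, OpenCV 4.12 (cv2) and the standard library are available. Lean on these libraries where they do the work, as an engineer would, in place of code of your own. Each camera call takes 0.05 s, during which the arm holds its last target.

## Task

Find the stiffest of the three strips in the test clamp: going along the row from left to right (as seen from the robot), press each one down at the middle of its free length with about 6 N, never more than 14 N, holding a moment to see how far it sinks. Then gently draw the stiffest one straight out of its slot and lay it flat across the two bearers of the stock rest, centred between the ears and lengthwise, and let go; leave the other two strips in the clamp and everything else on the bench alone.

Things in the scene. Friction and masses are not known exactly. Their poses are not given: they have to be found in the camera images.
- clamp: test clamp, fixed to the bench: dark wooden jaws 45 mm deep (x), 232 mm wide (y), 107 mm high, with a black star knob near each end (y = +-100 mm, up to 137 mm). Origin at the centre of its underside; x points away from the strips' free ends, y to the left as the robot sees it. The front face is at x = -22.5 mm; the strips stand out of it in the -x direction
- clamp_mouth (a point): middle of the clamp's front face at the slots' floor, 75 mm up. Three level slots at y = +70 (left), 0 (middle) and -70 mm (right) of it, 20.6 mm wide, 7.5 mm high, 45 mm deep. The butts sit in them with play, nothing grips them: a strip slides straight out along the clamp's -x, and its free part hangs a few mm low
- strip_a: tone-bar strip, one of three that look alike (bare wood, 245 x 18 x 6 mm, about 26 g) but differ clearly in stiffness. Its butt, 45 mm long, sits in one of the clamp's slots (which one varies); the other 200 mm stands out freely towards the robot. Origin: mid-width on the underside where it leaves the clamp; x runs along it into the clamp, z up
- strip_a_midspan (a point): upper face of strip_a at the middle of its free part, 100 mm out from the clamp's face: where it is pressed. Pressing it with 6 N sinks this point by something between 3 and 10 mm, depending on the strip
- strip_a_centre (a point): centre of strip_a as a whole (half-way along its 245 mm and half-way up), 77.5 mm out from the clamp's face: a good place to grip it across its 18 mm width
- strip_a_butt (a point): butt end of strip_a, 45 mm behind its origin, inside the slot at the start
- strip_b: tone-bar strip, one of three that look alike (bare wood, 245 x 18 x 6 mm, about 26 g) but differ clearly in stiffness. Its butt, 45 mm long, sits in one of the clamp's slots (which one varies); the other 200 mm stands out freely towards the robot. Origin: mid-width on the underside where it leaves the clamp; x runs along it into the clamp, z up
- strip_b_midspan (a point): upper face of strip_b at the middle of its free part, 100 mm out from the clamp's face: where it is pressed. Pressing it with 6 N sinks this point by something between 3 and 10 mm, depending on the strip
- strip_b_centre (a point): centre of strip_b as a whole (half-way along its 245 mm and half-way up), 77.5 mm out from the clamp's face: a good place to grip it across its 18 mm width
- strip_b_butt (a point): butt end of strip_b, 45 mm behind its origin, inside the slot at the start
- strip_c: tone-bar strip, one of three that look alike (bare wood, 245 x 18 x 6 mm, about 26 g) but differ clearly in stiffness. Its butt, 45 mm long, sits in one of the clamp's slots (which one varies); the other 200 mm stands out freely towards the robot. Origin: mid-width on the underside where it leaves the clamp; x runs along it into the clamp, z up
- strip_c_midspan (a point): upper face of strip_c at the middle of its free part, 100 mm out from the clamp's face: where it is pressed. Pressing it with 6 N sinks this point by something between 3 and 10 mm, depending on the strip
- strip_c_centre (a point): centre of strip_c as a whole (half-way along its 245 mm and half-way up), 77.5 mm out from the clamp's face: a good place to grip it across its 18 mm width
- strip_c_butt (a point): butt end of strip_c, 45 mm behind its origin, inside the slot at the start
- rest: stock rest, fixed to the bench: board 170 x 80 x 12 mm with two upright bearers at x = -65 and +65 mm, 18 mm thick, 80 mm wide (y), upper edges 62 mm high, an ear 14 mm high at each end, 56 mm between the ears. A strip lies across both bearers along the rest's x. Origin at the centre of the underside
- rest_seat (a point): middle of the rest at the height of the bearers' upper edges (62 mm), where the underside of a strip comes to lie
- glue: white glue bottle, 52 mm across, 150 mm high; a bystander, to be left alone
- jar: glass screw jar with a steel lid, 64 mm across, 70 mm high; a bystander, to be left alone
- plane: small block plane, 160 mm long; a bystander, to be left alone
- spool: wooden spool clamp (two corked discs on a threaded rod), 110 mm long, 33 mm high, lying to the right of the clamp; a bystander, to be left alone
- square: small try square lying flat, 110 mm blade; a bystander, to be left alone
- offcut: spruce offcut 55 x 22 x 14 mm, lying on the bench below the strips; a bystander, to be left alone
Mind the look-alikes: they are no part of the job. What is shaped like the strip_c but black is not meant.

How it is judged:
By the outcome, as a careful person would: the job done as asked, in the order asked, and still so for the second after the job is handed in, with the robot touching nothing.
It also fails if it takes over 67 s, if anything falls off the work surface, if the arm or the gripper's body presses on something with over 40 N, if the wrist force passes 120 N, or if a joint passes its speed limit or range.

## Working session

There is one attempt and no reset: what is moved stays moved. The work goes in short steps, Python scripts to look and compute and a tool call to move; the robot and the scene stay as the last step left them, time stands still between calls to the robot, and variables do not carry over. Pictures are saved under pics/ and viewed, and the job is handed in when it is done.

Besides the shell and the picture viewer there is one more tool, called after "Call:" in YAML: its name, and indented under it one key for each argument. servo_tool: Moves the arm, as the interface text tells. Its arguments: {"type":"object","properties":{"rows":{"type":"string"}},"required":["rows"]}

```bash
ls; mkdir -p pics; python3 - <<'E'
from cell import env, viewer
import cv2
s=env.sense()
for k,v in s.items(): print(k,v)
for n in ("scene","top","wrist"):
    im=viewer.get_image(n); cv2.imwrite(f"pics/{n}0.png",im[:,:,::-1]); print(n,viewer.camera_params(n))
E
```

```text
pics
t 0.0
qpos [ 1.06287559  0.477798    0.02236343  1.55638354 -0.0114576   1.10929392
 -0.0830758 ]
joint_velocities [-0.00079255  0.0015528   0.0004862  -0.00018893 -0.00063741 -0.00018769
  0.00152208]
joint_torque [ 9.85680490e-04 -5.82850778e+01  1.53485756e+00 -2.72611052e+01
 -5.43316430e-02  1.69559126e-02  1.23806522e-04]
tool_pos [ 0.26264161 -0.62153582  0.40371199]
tool_rot [ 9.80079600e-01  1.98603144e-01 -2.60609225e-04 -8.37697501e-04]
wrist_force [ 0.25171034  0.29590548 -1.05349507]
ft_torque [-0.0487162  -0.03078033  0.00127172]
finger_gap 0.08789748803970229
scene {'fx': 447.0105960990624, 'fy': 447.0105960990624, 'cx': 260.05806862889654, 'cy': 197.9743656713442, 'R': array([[-0.77964486,  0.62595416, -0.018311  ],
       [ 0.49356321,  0.5962257 , -0.63317475],
       [-0.38542088, -0.50268908, -0.77379225]]), 't': array([ 0.37397654, -0.21351196,  1.61750054])}
top {'fx': 492.4430073394148, 'fy': 492.4430073394148, 'cx': 258.75599874191494, 'cy': 197.4489839300354, 'R': array([[-0.02865459, -0.99952539, -0.01130998],
       [-0.99292242,  0.02976627, -0.11497406],
       [ 0.11525615,  0.0079354 , -0.99330411]]), 't': array([0.06786646, 0.52051319, 1.2848761 ])}
wrist {'fx': 272.9945023727006, 'fy': 272.9945023727006, 'cx': 255.62306362599796, 'cy': 194.80466089397527, 'T_tool_cam': array([[-9.10686875e-04, -9.68801896e-01, -2.47834738e-01,
         6.64864044e-02],
       [ 9.99999578e-01, -9.11719165e-04, -1.10602877e-04,
        -3.17442561e-04],
       [-1.18803404e-04, -2.47834735e-01,  9.68802317e-01,
         1.95026475e-02],
       [ 0.00000000e+00,  0.00000000e+00,  0.00000000e+00,
         1.00000000e+00]])}
```

View pics/scene0.png

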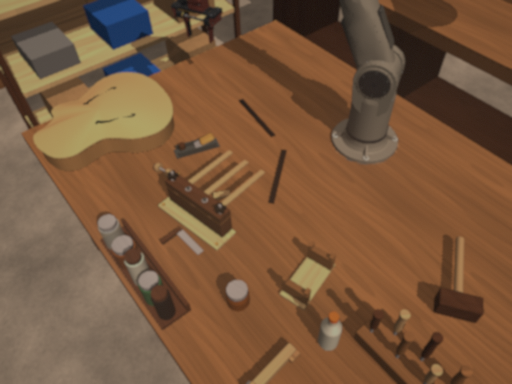

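View pics/top0.png

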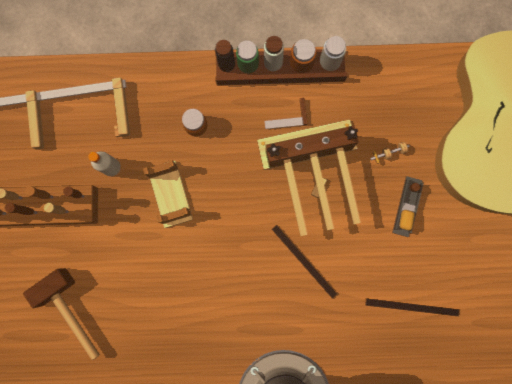

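```bash
python3 - <<'E'
import cv2
t=cv2.imread("pics/top0.png")
cv2.imwrite("pics/tc.png",cv2.resize(t[100:250,240:400],None,fx=5,fy=5,interpolation=cv2.INTER_CUBIC)[:600*2][:,:800])
cv2.imwrite("pics/tr.png",cv2.resize(t[145:245,130:210],None,fx=6,fy=6,interpolation=cv2.INTER_CUBIC))
s=cv2.imread("pics/scene0.png")
cv2.imwrite("pics/sc.png",cv2.resize(s[140:255,140:290],None,fx=5,fy=5,interpolation=cv2.INTER_CUBIC))
cv2.imwrite("pics/sr.png",cv2.resize(s[230:320,265:350],None,fx=6,fy=6,interpolation=cv2.INTER_CUBIC))
E
python3 -c "
import cv2
for n in('tc','tr','sc','sr'): print(cv2.imread(f'pics/{n}.png').shape)"
```

```text
(750, 800, 3)
(600, 480, 3)
(575, 750, 3)
(540, 510, 3)
```

View pics/tc.png

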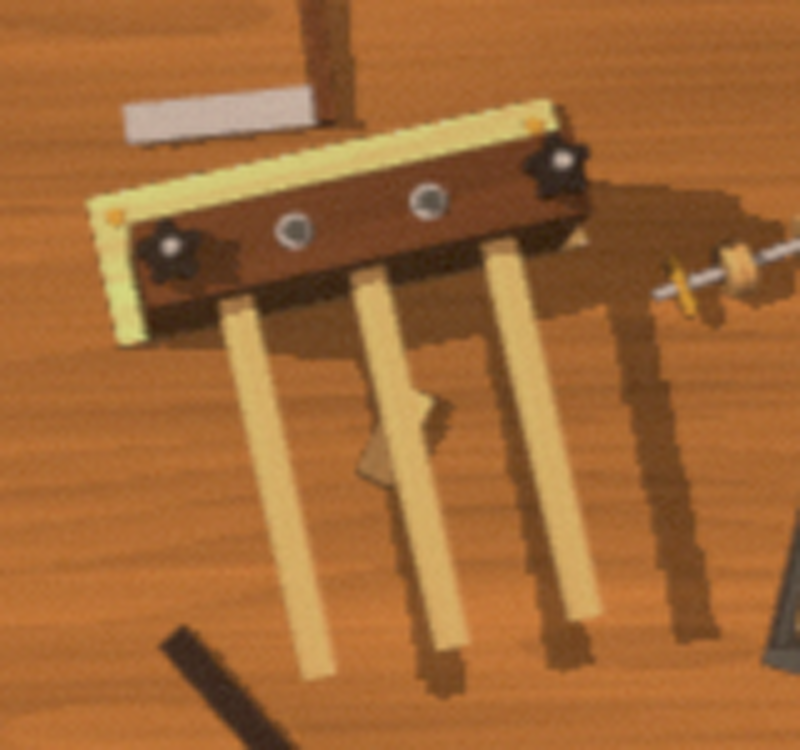

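View pics/tr.png

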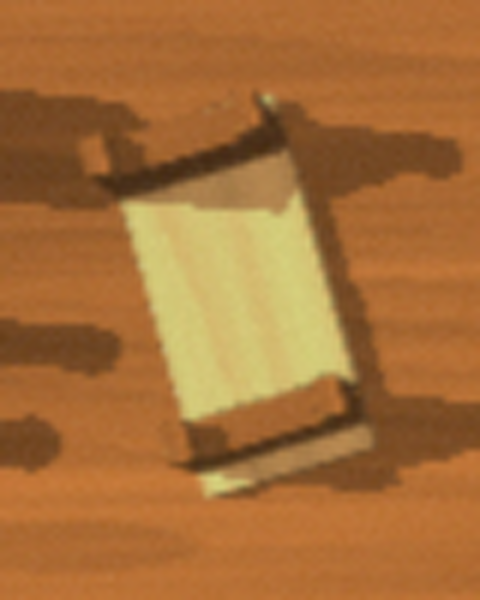

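View pics/sc.png

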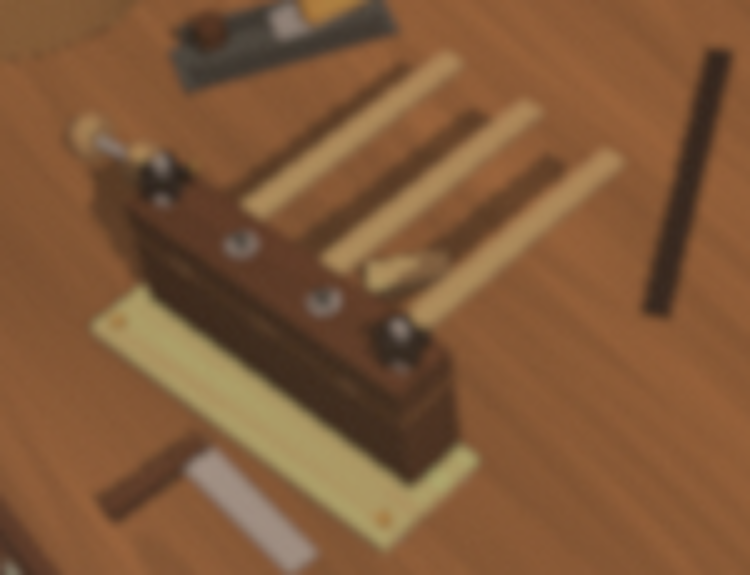

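View pics/sr.png

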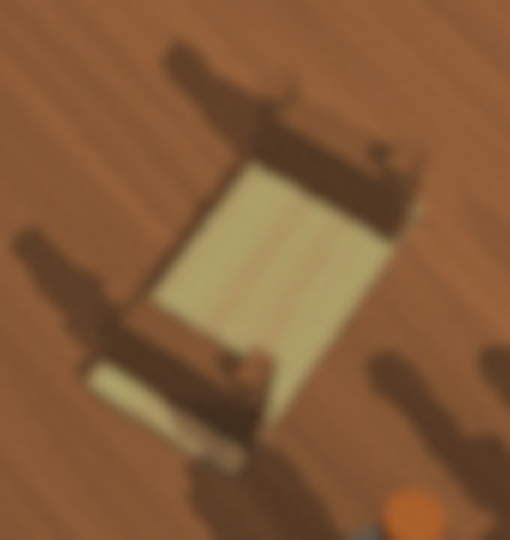

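```bash
cat > h.py <<'E'
import numpy as np, json
from cell import env, viewer
P={n:viewer.camera_params(n) for n in("top","scene")}
def ray(n,u,v):
    p=P[n]; d=p["R"].T@np.array([(u-p["cx"])/p["fx"],(v-p["cy"])/p["fy"],1]); return -p["R"].T@p["t"],d
def unp(n,u,v,z):
    c,d=ray(n,u,v); return c+d*(z-c[2])/d[2]
def proj(n,X):
    p=P[n]; c=p["R"]@np.asarray(X)+p["t"]; return np.array([p["fx"]*c[0]/c[2]+p["cx"],p["fy"]*c[1]/c[2]+p["cy"]])
C={"tc":("top",5,240,100),"tr":("top",6,130,145),"sc":("scene",5,140,140),"sr":("scene",6,265,230)}
def cu(k,a,b,z):
    n,f,x,y=C[k]; return unp(n,(a+.5)/f-.5+x,(b+.5)/f-.5+y,z)
E
python3 - <<'E'
from h import *
np.set_printoptions(precision=4,suppress=True)
for n in P: print(n,-P[n]["R"].T@P[n]["t"])
for nm,k,pts,z in [("knobs LR","tc",[(170,245),(562,158)],.137),("knobs LR","sc",[(400,330),(162,152)],.137),
 ("jaw FL FR BL BR","tc",[(147,310),(588,210),(128,222),(560,132)],.107),
 ("jaw FR? sc","sc",[(130,208),(405,402),(452,355)],.107),
 ("tips LMR","tc",[(320,676),(452,646),(586,616)],.0743),("tips sc","sc",[(611,155),(530,105),(450,57)],.0743),
 ("roots","tc",[(238,300),(369,270),(500,242)],.081),("roots sc","sc",[(425,315),(337,258),(258,206)],.081),
 ("rest board LL LR UR","tr",[(205,497),(373,437),(270,97)],.012),
 ("ears tops nearL nearR farL farR","tr",[(178,440),(345,390),(93,155),(268,115)],.076),
 ("rest board sc","sr",[(90,378),(240,470),(422,210)],.012)]:
    print(nm,k); print(np.array([cu(k,*p,z)[:2] for p in pts]))
E
```

```text
top [0.3707 0.0421 1.3369]
scene [1.0204 0.7063 1.1233]
knobs LR tc
[[ 0.6307  0.0114]
 [ 0.6687 -0.1848]]
knobs LR sc
[[ 0.6343  0.0145]
 [ 0.6657 -0.1892]]
jaw FL FR BL BR tc
[[ 0.6041  0.0234]
 [ 0.6487 -0.2023]
 [ 0.6498  0.0316]
 [ 0.6898 -0.1901]]
jaw FR? sc sc
[[ 0.6946 -0.189 ]
 [ 0.6506  0.0377]
 [ 0.6102  0.0275]]
tips LMR tc
[[ 0.4177 -0.0596]
 [ 0.431  -0.1276]
 [ 0.4444 -0.1968]]
tips sc sc
[[ 0.4229 -0.0596]
 [ 0.4357 -0.1279]
 [ 0.4496 -0.197 ]]
roots tc
[[ 0.6128 -0.0243]
 [ 0.6265 -0.0926]
 [ 0.6391 -0.1611]]
roots sc sc
[[ 0.5942 -0.0245]
 [ 0.6095 -0.0952]
 [ 0.6235 -0.162 ]]
rest board LL LR UR tr
[[0.4508 0.311 ]
 [0.4756 0.2351]
 [0.6324 0.2802]]
ears tops nearL nearR farL farR tr
[[0.4717 0.3095]
 [0.4911 0.2376]
 [0.5966 0.3457]
 [0.6119 0.2696]]
rest board sc sr
[[0.6351 0.2793]
 [0.6127 0.3559]
 [0.456  0.3121]]
```

```bash
cat >> h.py <<'E'
from scipy.spatial.transform import Rotation as Ro
def frame(yaw):
    c,s=np.cos(np.radians(yaw)),np.sin(np.radians(yaw)); return np.array([[c,s,0],[s,-c,0],[0,0,-1.]])
def go(x,y,z,yaw):
    s=env.sense(); R=Ro.from_quat(s["tool_rot"]).as_matrix(); T=frame(yaw)
    d=np.array([x,y,z])-s["tool_pos"]
    print("t",s["t"],"pos",s["tool_pos"].round(4),"F",np.round(s["wrist_force"],2),"gap",round(s["finger_gap"],4))
    print("turn(tool) deg",np.degrees(Ro.from_matrix(R.T@T).as_rotvec()).round(2)," shift now mm",(R.T@d*1e3).round(1)," shift after turn mm",(T.T@d*1e3).round(1))
E
python3 -c "
from h import *
go(.5139,-.0415,.36,10.6)"
```

```text
t 0.15 pos [ 0.2627 -0.6216  0.4039] F [0.61 0.39 0.27] gap 0.0879
turn(tool) deg [-8.000e-02  1.000e-02  1.231e+01]  shift now mm [ 457.2 -436.5   44.5]  shift after turn mm [ 353.7 -524.    43.9]
```

Call:
servo_tool:
  rows: "1 20 -20 0 0 0 6.2;1 20 -20 0 0 0 6.1;1 33 -50 0 0 0 0;1 33 -50 0 0 0 0;1 33 -50 0 0 0 0;1 33 -50 0 0 0 0;1 33 -50 0 0 0 0;1 33 -50 0 0 0 0"

```text
t: 1.15
tool_pos: [0.4265, -0.2375, 0.4047]
tool_rot: [0.996, 0.092, 0.0, 0.0]
wrist_force: [0.0, -0.1, 0.8]
finger_gap: 0.0113
```

```bash
python3 -c "
from h import *
go(.5139,-.0415,.34,10.6)"
```

```text
t 1.15 pos [ 0.4265 -0.2375  0.4047] F [ 0.   -0.07  0.82] gap 0.0113
turn(tool) deg [ 0.02 -0.01 -0.  ]  shift now mm [ 121.9 -176.6   64.7]  shift after turn mm [ 121.9 -176.6   64.7]
```

Call:
servo_tool:
  rows: "1 30 -45 0 0 0 0;1 30 -45 0 0 0 0;1 30 -43 10 0 0 0;1 26 -38 10 0 0 0;1 0 0 0 0 0 0"

```text
t: 1.78
tool_pos: [0.5094, -0.0461, 0.3839]
tool_rot: [0.995, 0.096, -0.0, -0.001]
wrist_force: [-0.5, -0.8, -0.8]
finger_gap: 0.0006
```

```bash
python3 -c "
from h import *
import cv2
go(.5139,-.0415,.27,10.6)
cv2.imwrite('pics/w1.png',viewer.get_image('wrist')[:,:,::-1]);cv2.imwrite('pics/t1.png',cv2.resize(viewer.get_image('top')[:,:,::-1][100:250,240:400],None,fx=5,fy=4))"
```

```text
t 1.775 pos [ 0.5094 -0.0461  0.3839] F [-0.54 -0.81 -0.82] gap 0.0006
turn(tool) deg [-0.1   0.03  0.4 ]  shift now mm [  5.4  -3.4 113.9]  shift after turn mm [  5.3  -3.7 113.9]
```

View pics/w1.png

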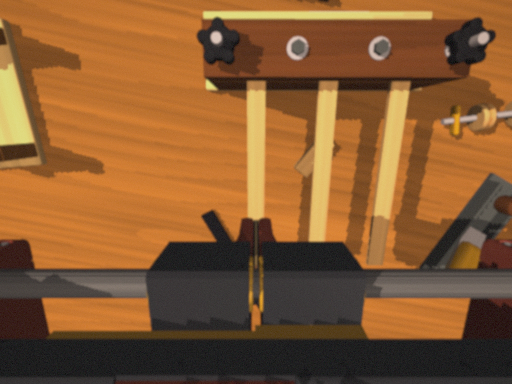

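```bash
cat >> h.py <<'E'
W=viewer.camera_params("wrist")
def wu(u,v,z,s=None):
    s=s or env.sense(); R=Ro.from_quat(s["tool_rot"]).as_matrix(); T=W["T_tool_cam"]
    c=R@T[:3,3]+s["tool_pos"]; d=R@T[:3,:3]@np.array([(u-W["cx"])/W["fx"],(v-W["cy"])/W["fy"],1])
    return c+d*(z-c[2])/d[2]
E
python3 -c "
from h import *
for n,u,v,z in [('Lroot',257,82,.081),('Mroot',328,82,.081),('Rroot',400,82,.081),('L215',256,215,.077),('M240',317,240,.076),('Rtip',376,263,.0743),('knobL',217,39,.137),('knobR',486,38,.137),('jawFL',205,80,.107),('jawFR',470,78,.107)]: print(n,wu(u,v,z).round(4))
"
```

```text
Lroot [ 0.6135 -0.0317  0.081 ]
Mroot [ 0.6262 -0.0994  0.081 ]
Rroot [ 0.639  -0.1681  0.081 ]
L215 [ 0.4785 -0.056   0.077 ]
M240 [ 0.4615 -0.13    0.076 ]
Rtip [ 0.4452 -0.2056  0.0743]
knobL [0.6298 0.0023 0.137 ]
knobR [ 0.6676 -0.1962  0.137 ]
jawFL [0.6031 0.013  0.107 ]
jawFR [ 0.6475 -0.2156  0.107 ]
```

```bash
python3 -c "
from h import *
import cv2
go(.5139,-.0415,.27,10.6)
cv2.imwrite('pics/w2.png',cv2.resize(viewer.get_image('wrist')[:,:,::-1][0:240,190:510],None,fx=2.5,fy=2.5))
go(.5139,-.0415,.27,10.6)"
```

```text
t 1.875 pos [ 0.5086 -0.0501  0.3844] F [ 0.88 -0.58 -0.09] gap 0.0006
turn(tool) deg [0.01 0.06 0.05]  shift now mm [  6.9  -7.4 114.3]  shift after turn mm [  6.8  -7.4 114.4]
t 1.925 pos [ 0.5084 -0.0509  0.3846] F [ 0.38 -0.25  0.34] gap 0.0004
turn(tool) deg [ 0.03  0.04 -0.06]  shift now mm [  7.2  -8.3 114.5]  shift after turn mm [  7.1  -8.2 114.6]
```

View pics/w2.png

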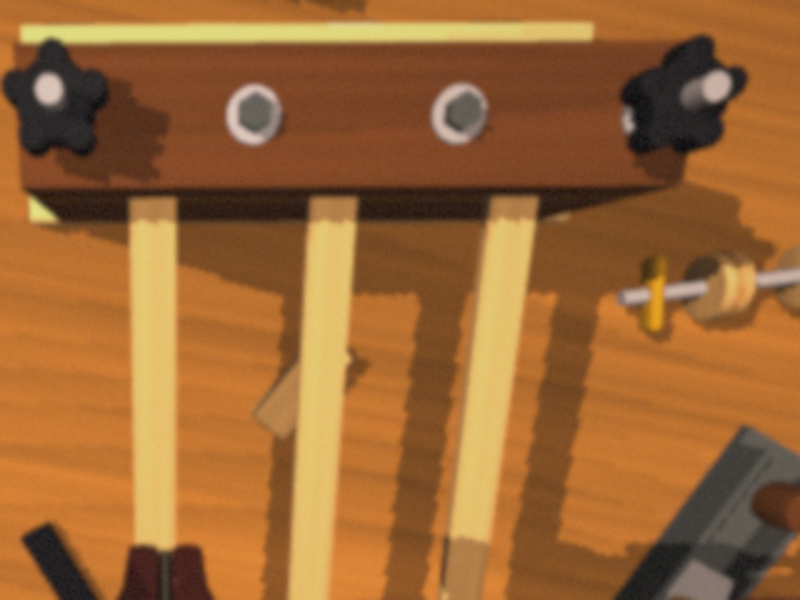

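```bash
python3 -c "
from h import *
s=env.sense(); s['tool_pos']=np.array([.5086,-.0501,.3844]); s['tool_rot']=Ro.from_matrix(frame(10.65)).as_quat()
f=lambda a,b,z: wu((a+.5)/2.5-.5+190,(b+.5)/2.5-.5,z,s)
for n,a,b,z in [('Lroot',153,197,.081),('Mroot',333,197,.081),('Rroot',514,197,.081),('L',155.5,540,.077),('M',309,590,.076),('R',466,590,.0755),('knobL',48,90,.137),('knobR',716,86,.137),('jawFL',22,189,.107),('jawFR',684,184,.107),('jawBL',14,42,.107)]: print(n,f(a,b,z).round(4))
"
```

```text
Lroot [ 0.6159 -0.0252  0.081 ]
Mroot [ 0.6287 -0.0937  0.081 ]
Rroot [ 0.6416 -0.1626  0.081 ]
L [ 0.4772 -0.0516  0.077 ]
M [ 0.4662 -0.1245  0.076 ]
R [ 0.4791 -0.1949  0.0755]
knobL [0.6312 0.0086 0.137 ]
knobR [ 0.6691 -0.1879  0.137 ]
jawFL [0.6061 0.0193 0.107 ]
jawFR [ 0.6504 -0.2084  0.107 ]
jawBL [0.6509 0.028  0.107 ]
```

```bash
python3 -c "
from h import *
go(.511,-.0433,.268,10.7)"
```

```text
t 1.925 pos [ 0.5084 -0.0509  0.3846] F [ 0.38 -0.25  0.34] gap 0.0004
turn(tool) deg [ 0.03  0.04 -0.16]  shift now mm [  4.   -7.1 116.5]  shift after turn mm [  3.9  -7.  116.6]
```

Call:
servo_tool:
  rows: "1 2 -3.5 40 0 0 -0.1;1 2 -3.5 40 0 0 0;1 0 0 20 0 0 0;1 0 0 5 0 0 0;1 0 0 0 0 0 0;1 0 0 0 0 0 0;1 0 0 0 0 0 0"

```text
t: 2.8
tool_pos: [0.5117, -0.0424, 0.2805]
tool_rot: [0.996, 0.093, 0.001, 0.0]
wrist_force: [0.2, 0.1, 0.2]
finger_gap: 0.0007
```

```bash
python3 -c "
from h import *
go(.511,-.0433,.268,10.7)"
```

```text
t 2.8 pos [ 0.5117 -0.0424  0.2805] F [0.22 0.05 0.17] gap 0.0007
turn(tool) deg [ 0.03 -0.09 -0.01]  shift now mm [-0.8  0.7 12.5]  shift after turn mm [-0.8  0.7 12.5]
```

Call:
servo_tool:
  rows: "1 0 0 8 0 0 0;1 0 0 5 0 0 0;1 0 0 3 0 0 0;1 0 0 2 0 0 0;1 0 0 0 0 0 0"

```text
t: 3.42
tool_pos: [0.5114, -0.0423, 0.2615]
tool_rot: [0.996, 0.093, -0.0, -0.0]
wrist_force: [0.0, 0.7, 0.5]
finger_gap: 0.0004
```

Call:
servo_tool:
  rows: "1 0 0 2 0 0 0;1 0 0 2 0 0 0;1 0 0 0 0 0 0"

```text
t: 3.8
tool_pos: [0.5115, -0.0422, 0.2578]
tool_rot: [0.996, 0.093, 0.0, 0.0]
wrist_force: [-0.5, 0.8, 3.3]
finger_gap: 0.0004
```

Call:
servo_tool:
  rows: "1 0 0 1 0 0 0;1 0 0 1 0 0 0;1 0 0 0 0 0 0;1 0 0 0 0 0 0"

```text
t: 4.3
tool_pos: [0.5116, -0.0423, 0.256]
tool_rot: [0.996, 0.093, 0.0, 0.0]
wrist_force: [-1.3, -0.8, 6.7]
finger_gap: 0.0004
```

Call:
servo_tool:
  rows: "1 0 0 0 0 0 0;1 0 0 0 0 0 0;1 0 0 0 0 0 0;1 0 0 0 0 0 0"

```text
t: 4.8
tool_pos: [0.5116, -0.0423, 0.256]
tool_rot: [0.996, 0.093, 0.0, 0.0]
wrist_force: [-0.5, 0.8, 5.0]
finger_gap: 0.0002
```

Call:
servo_tool:
  rows: "1 0 0 0 0 0 0"

```text
t: 4.92
tool_pos: [0.5115, -0.0423, 0.256]
tool_rot: [0.996, 0.093, 0.0, 0.0]
wrist_force: [-1.1, 1.2, 6.3]
finger_gap: 0.0001
```

Call:
servo_tool:
  rows: "1 0 0 0 0 0 0"

```text
t: 5.05
tool_pos: [0.5115, -0.0423, 0.256]
tool_rot: [0.996, 0.093, 0.0, 0.0]
wrist_force: [-1.0, 0.5, 5.5]
finger_gap: 0.0003
```

Call:
servo_tool:
  rows: "1 0 0 -15 0 0 0;1 0 0 -10 0 0 0;1 0 35 0 0 0 0;1 0 35 0 0 0 0;1 0 0 0 0 0 0;1 0 0 10 0 0 0;1 0 0 7 0 0 0;1 0 0 0 0 0 0"

```text
t: 6.05
tool_pos: [0.524, -0.1101, 0.2628]
tool_rot: [0.996, 0.094, -0.001, -0.0]
wrist_force: [-0.0, 0.4, -0.1]
finger_gap: 0.0005
```

```bash
python3 -c "
from h import *
go(.524,-.1121,.2615,10.7)"
```

```text
t 6.05 pos [ 0.524  -0.1101  0.2628] F [-0.03  0.37 -0.07] gap 0.0005
turn(tool) deg [-0.05  0.09  0.1 ]  shift now mm [-0.4  2.   1.3]  shift after turn mm [-0.4  2.   1.3]
```

Call:
servo_tool:
  rows: "1 0 1 1.5 0 0 0;1 0 0 2 0 0 0;1 0 0 1.5 0 0 0;1 0 0 1 0 0 0;1 0 0 0 0 0 0;1 0 0 0 0 0 0"

```text
t: 6.8
tool_pos: [0.5246, -0.1121, 0.2578]
tool_rot: [0.996, 0.093, 0.0, 0.0]
wrist_force: [-0.4, 0.4, 0.6]
finger_gap: 0.0005
```

Call:
servo_tool:
  rows: "1 0 0 1.5 0 0 0;1 0 0 1.5 0 0 0;1 0 0 0 0 0 0;1 0 0 0 0 0 0"

```text
t: 7.3
tool_pos: [0.5247, -0.112, 0.2548]
tool_rot: [0.996, 0.093, 0.0, 0.0]
wrist_force: [0.7, 0.6, 3.1]
finger_gap: 0.0006
```

Call:
servo_tool:
  rows: "1 0 0 1.5 0 0 0;1 0 0 1.5 0 0 0;1 0 0 0 0 0 0;1 0 0 0 0 0 0"

```text
t: 7.8
tool_pos: [0.5247, -0.1121, 0.2518]
tool_rot: [0.996, 0.093, 0.0, 0.0]
wrist_force: [-0.2, 0.4, 4.9]
finger_gap: 0.0001
```

Call:
servo_tool:
  rows: "1 0 0 0 0 0 0"

```text
t: 7.92
tool_pos: [0.5247, -0.1121, 0.2518]
tool_rot: [0.996, 0.093, 0.0, 0.0]
wrist_force: [0.7, 0.3, 4.5]
finger_gap: 0.0005
```

Call:
servo_tool:
  rows: "1 0 0 0 0 0 0"

```text
t: 8.05
tool_pos: [0.5247, -0.112, 0.2518]
tool_rot: [0.996, 0.093, 0.0, 0.0]
wrist_force: [0.7, -0.1, 5.7]
finger_gap: 0.0003
```

Call:
servo_tool:
  rows: "1 0 0 1.2 0 0 0;1 0 0 0 0 0 0;1 0 0 0 0 0 0"

```text
t: 8.43
tool_pos: [0.5248, -0.1121, 0.2507]
tool_rot: [0.996, 0.093, 0.0, 0.0]
wrist_force: [0.5, 0.5, 5.5]
finger_gap: 0.0005
```

Call:
servo_tool:
  rows: "1 0 0 0 0 0 0;1 0 0 0 0 0 0"

```text
t: 8.68
tool_pos: [0.5248, -0.1121, 0.2507]
tool_rot: [0.996, 0.093, 0.0, 0.0]
wrist_force: [0.5, -0.1, 5.2]
finger_gap: 0.0005
```

Call:
servo_tool:
  rows: "1 0 0 0 0 0 0;1 0 0 0 0 0 0"

```text
t: 8.93
tool_pos: [0.5248, -0.1121, 0.2507]
tool_rot: [0.996, 0.093, 0.0, 0.0]
wrist_force: [-0.7, 0.9, 5.4]
finger_gap: 0.0002
```

Call:
servo_tool:
  rows: "1 0 0 0.8 0 0 0;1 0 0 0 0 0 0;1 0 0 0 0 0 0;1 0 0 0 0 0 0;1 0 0 0 0 0 0"

```text
t: 9.55
tool_pos: [0.5248, -0.1121, 0.2499]
tool_rot: [0.996, 0.093, 0.0, 0.0]
wrist_force: [-0.6, -0.3, 6.8]
finger_gap: 0.0004
```

Call:
servo_tool:
  rows: "1 0 0 -15 0 0 0;1 0 0 -14 0 0 0;1 0 35 0 0 0 0;1 0 35 0 0 0 0;1 0 0 0 0 0 0;1 0 0 10 0 0 0;1 0 0 7 0 0 0;1 0 0 0 0 0 0"

```text
t: 10.55
tool_pos: [0.5372, -0.1798, 0.2607]
tool_rot: [0.996, 0.094, -0.001, -0.001]
wrist_force: [0.3, 0.2, 0.4]
finger_gap: 0.0006
```

```bash
python3 -c "
from h import *
go(.537,-.1809,.2615,10.7)"
```

```text
t 10.55 pos [ 0.5372 -0.1798  0.2607] F [0.32 0.21 0.36] gap 0.0006
turn(tool) deg [-0.07  0.1   0.1 ]  shift now mm [-0.4  1.1 -0.8]  shift after turn mm [-0.4  1.1 -0.8]
```

Call:
servo_tool:
  rows: "1 0 0 1.5 0 0 0;1 0 0 1.5 0 0 0;1 0 0 0 0 0 0;1 0 0 0 0 0 0"

```text
t: 11.05
tool_pos: [0.5377, -0.1808, 0.2589]
tool_rot: [0.996, 0.093, 0.0, 0.0]
wrist_force: [-0.5, -0.1, 0.4]
finger_gap: 0.0004
```

Call:
servo_tool:
  rows: "1 0 0 1.5 0 0 0;1 0 0 1.5 0 0 0;1 0 0 0 0 0 0;1 0 0 0 0 0 0"

```text
t: 11.55
tool_pos: [0.5377, -0.1808, 0.2558]
tool_rot: [0.996, 0.093, 0.0, 0.0]
wrist_force: [-0.5, 1.0, 3.6]
finger_gap: 0.0006
```

Call:
servo_tool:
  rows: "1 0 0 1.5 0 0 0;1 0 0 0.5 0 0 0;1 0 0 0 0 0 0;1 0 0 0 0 0 0"

```text
t: 12.05
tool_pos: [0.5378, -0.1809, 0.2539]
tool_rot: [0.996, 0.093, 0.0, 0.0]
wrist_force: [-0.6, -0.1, 6.4]
finger_gap: 0.0
```

Call:
servo_tool:
  rows: "1 0 0 0 0 0 0"

```text
t: 12.18
tool_pos: [0.5377, -0.1808, 0.2539]
tool_rot: [0.996, 0.093, 0.0, 0.0]
wrist_force: [-0.8, 1.5, 5.8]
finger_gap: 0.0004
```

Call:
servo_tool:
  rows: "1 0 0 0 0 0 0;1 0 0 0 0 0 0"

```text
t: 12.42
tool_pos: [0.5377, -0.1808, 0.2539]
tool_rot: [0.996, 0.093, 0.0, 0.0]
wrist_force: [0.3, 1.2, 5.4]
finger_gap: 0.0005
```

Call:
servo_tool:
  rows: "1 0 0 -1.8 0 0 0;1 0 0 -1.8 0 0 0;1 0 0 0 0 0 0;1 0 0 0 0 0 0"

```text
t: 12.92
tool_pos: [0.5376, -0.1808, 0.2572]
tool_rot: [0.996, 0.093, 0.0, -0.0]
wrist_force: [1.1, 0.9, 2.7]
finger_gap: 0.0006
```

Call:
servo_tool:
  rows: "1 0 0 0 0 0 0"

```text
t: 13.05
tool_pos: [0.5377, -0.1808, 0.2572]
tool_rot: [0.996, 0.093, 0.0, -0.0]
wrist_force: [0.6, 0.9, 2.4]
finger_gap: 0.0005
```

Call:
servo_tool:
  rows: "1 0 0 0 0 0 0"

```text
t: 13.18
tool_pos: [0.5377, -0.1808, 0.2573]
tool_rot: [0.996, 0.093, 0.0, 0.0]
wrist_force: [1.1, 0.7, 2.8]
finger_gap: 0.0003
```

Call:
servo_tool:
  rows: "1 0 0 0 0 0 0"

```text
t: 13.3
tool_pos: [0.5376, -0.1808, 0.2573]
tool_rot: [0.996, 0.093, 0.0, 0.0]
wrist_force: [0.4, 0.9, 2.0]
finger_gap: 0.0011
```

Call:
servo_tool:
  rows: "1 0 0 -25 0 0 0;0 0 0 -30 0 0 0;0 5 -45 0 0 0 0;0 10 -50 0 0 0 0;0 8 -45 0 0 0 0;0 0 0 0 0 0 0;0 0 0 0 0 0 0"

```text
t: 14.18
tool_pos: [0.5338, -0.04, 0.3119]
tool_rot: [0.996, 0.093, -0.001, 0.0]
wrist_force: [-0.1, -0.6, -0.7]
finger_gap: 0.0435
```

```bash
python3 -c "
from h import *
import cv2
go(.538,-.0383,.2385,10.7)
cv2.imwrite('pics/w3.png',viewer.get_image('wrist')[:,:,::-1])"
```

```text
t 14.175 pos [ 0.5338 -0.04    0.3119] F [-0.13 -0.65 -0.73] gap 0.0435
turn(tool) deg [ 0.04  0.08 -0.03]  shift now mm [ 4.5 -1.  73.4]  shift after turn mm [ 4.4 -0.9 73.4]
```

View pics/w3.png

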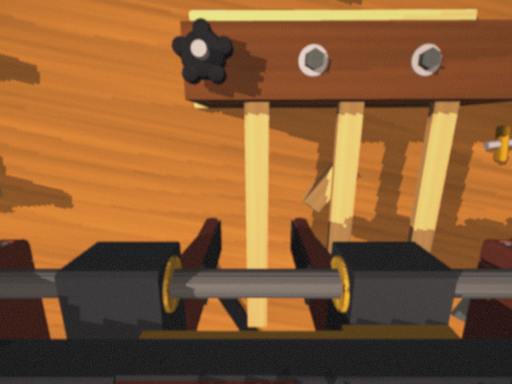

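The left strip (root at (257,102)) runs straight between the open fingers (tips at about (215,225) and (297,225)), so it is well centred. I'm descending.

Call:
servo_tool:
  rows: "0 2 -0.5 30 0 0 0;0 2 0 25 0 0 0;0 0 0 14 0 0 0;0 0 0 4 0 0 0;0 0 0 0 0 0 0;0 0 0 0 0 0 0"

```text
t: 14.98
tool_pos: [0.5383, -0.0379, 0.2401]
tool_rot: [0.996, 0.093, 0.001, 0.0]
wrist_force: [0.0, 0.6, -0.1]
finger_gap: 0.0437
```

```bash
python3 -c "
from h import *
import cv2
go(.538,-.0383,.2385,10.7)
cv2.imwrite('pics/w4.png',viewer.get_image('wrist')[:,:,::-1])"
```

```text
t 14.975 pos [ 0.5383 -0.0379  0.2401] F [ 0.04  0.56 -0.12] gap 0.0437
turn(tool) deg [ 0.02 -0.08 -0.01]  shift now mm [-0.4  0.3  1.6]  shift after turn mm [-0.4  0.3  1.6]
```

View pics/w4.png

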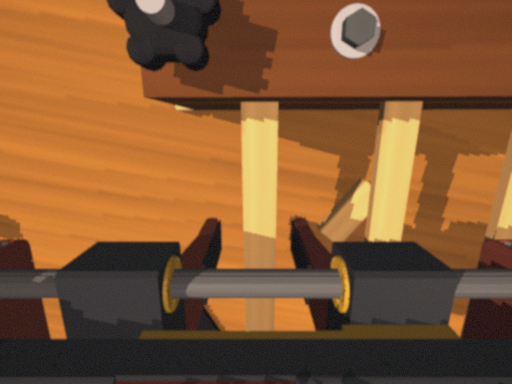

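Call:
servo_tool:
  rows: "0 0 2.2 1.5 0 0 0;0.4 0 0 0 0 0 0;0.4 0 0 0 0 0 0;0.5 0 0 0 0 0 0;0.5 0 0 0 0 0 0"

```text
t: 15.65
tool_pos: [0.5384, -0.0399, 0.2378]
tool_rot: [0.996, 0.093, 0.0, -0.0]
wrist_force: [0.3, -0.1, 0.2]
finger_gap: 0.0218
```

```bash
python3 -c "
from h import *
import cv2
go(.538,-.0383,.2385,10.7)
cv2.imwrite('pics/w5.png',cv2.resize(viewer.get_image('wrist')[:,:,::-1][90:290,150:400],None,fx=3,fy=3))"
```

```text
t 15.65 pos [ 0.5384 -0.0399  0.2378] F [ 0.27 -0.08  0.2 ] gap 0.0218
turn(tool) deg [-0.   -0.    0.01]  shift now mm [-0.1 -1.6 -0.7]  shift after turn mm [-0.1 -1.6 -0.7]
```

View pics/w5.png

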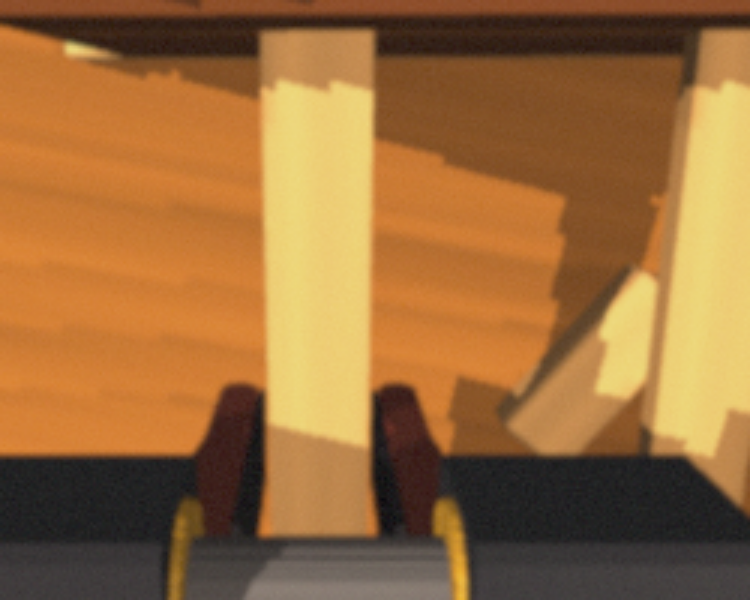

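Call:
servo_tool:
  rows: "0.6 0 0 0 0 0 0;0.7 0 0 0 0 0 0;1 0 0 0 0 0 0;1 0 0 0 0 0 0"

```text
t: 16.2
tool_pos: [0.5384, -0.0399, 0.2378]
tool_rot: [0.996, 0.093, 0.0, 0.0]
wrist_force: [0.2, 0.1, -0.1]
finger_gap: 0.0176
```

Call:
servo_tool:
  rows: "1 -2 0 0 0 0 0;1 -4 0 0 0 0 0;1 -6 0 0 0 0 0"

```text
t: 16.58
tool_pos: [0.5262, -0.0423, 0.2377]
tool_rot: [0.996, 0.093, -0.0, 0.0]
wrist_force: [-0.3, -0.8, -0.3]
finger_gap: 0.0177
```

Sliding freely. I'll keep drawing it straight out.

Call:
servo_tool:
  rows: "1 -8 0 0 0 0 0;1 -10 0 0 0 0 0;1 -10 0 0 0 0 0;1 -10 0 0 0 0 0;1 -10 0 0 0 0 0;1 -5 0 0 0 0 0;1 0 0 0 0 0 0;1 0 0 0 0 0 0"

```text
t: 17.58
tool_pos: [0.4749, -0.0519, 0.2379]
tool_rot: [0.996, 0.093, 0.0, -0.0]
wrist_force: [0.4, 0.4, 0.2]
finger_gap: 0.0175
```

```bash
python3 -c "
from h import *
import cv2
go(.538,-.0383,.2385,10.7)
cv2.imwrite('pics/w6.png',viewer.get_image('wrist')[:,:,::-1]); cv2.imwrite('pics/t6.png',viewer.get_image('top')[:,:,::-1])"
```

```text
t 17.575 pos [ 0.4749 -0.0519  0.2379] F [0.43 0.4  0.21] gap 0.0175
turn(tool) deg [ 0.   -0.04  0.01]  shift now mm [64.5 -1.7 -0.6]  shift after turn mm [64.5 -1.7 -0.6]
```

View pics/w6.png

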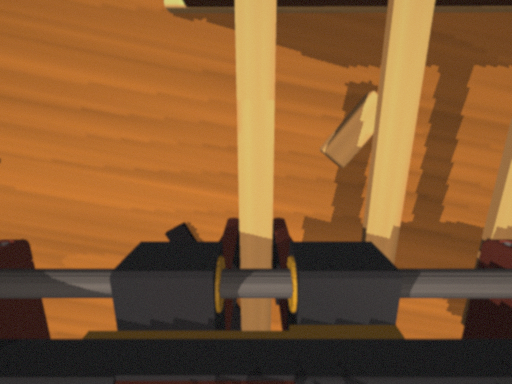

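```bash
python3 -c "
import cv2
t=cv2.imread('pics/t6.png')
cv2.imwrite('pics/t6c.png',cv2.resize(t[100:250,130:370],None,fx=3.3,fy=3.3))"
```

```text
(no output)
```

View pics/t6c.png

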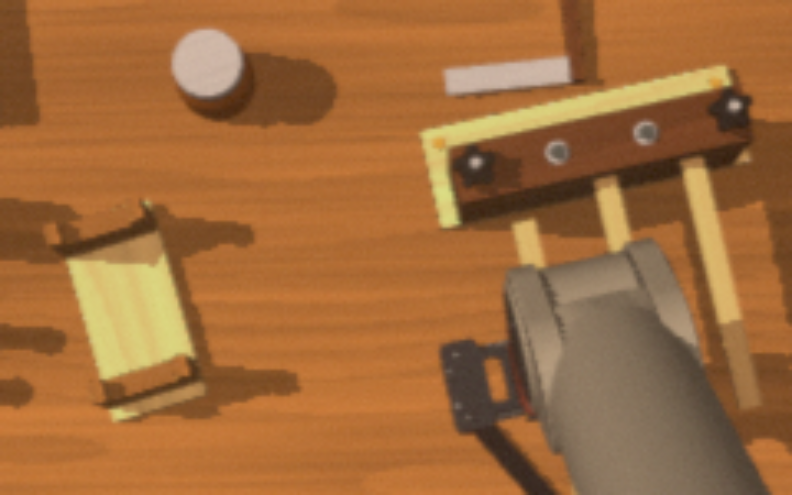

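```bash
python3 -c "
from h import *
import cv2
print('glue cap top',unp('top',96,157,.15),'scene',unp('scene',333,318,.15),'base scene', unp('scene',329,347,0),'base top',unp('top',113,172,0))
print('jar',unp('top',193,118,.07))
t=cv2.imread('pics/top0.png');s=cv2.imread('pics/scene0.png')
a=cv2.resize(t[130:230,60:200],None,fx=4,fy=4);b=cv2.resize(s[240:360,270:370],None,fx=4,fy=400/120)
cv2.imwrite('pics/glue.png',cv2.hconcat([a[:, :400],b]) )
go(.544,.2956,.3,16.3)"
```

```text
glue cap top [0.62048602 0.44883331 0.15      ] scene [0.62962427 0.4591286  0.15      ] base scene [0.63243184 0.47046928 0.        ] base top [0.6085086  0.45277171 0.        ]
jar [0.73422271 0.21995839 0.07      ]
t 17.675 pos [ 0.4749 -0.0519  0.2378] F [-0.37 -0.57  0.22] gap 0.0174
turn(tool) deg [ 0.   -0.02 -5.58]  shift now mm [ 132.5 -328.6  -62.2]  shift after turn mm [ 163.9 -314.1  -62.2]
```

View pics/glue.png

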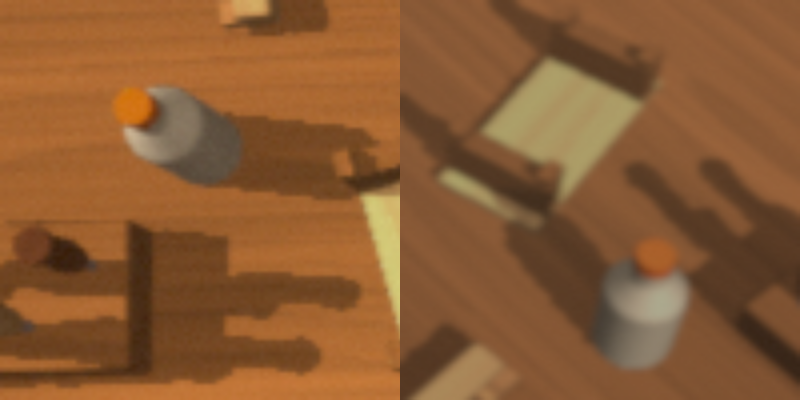

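Call:
servo_tool:
  rows: "1 -8 0 -5 0 0 0;1 -7 0 -20 0 0 0;1 0 0 -40 0 0 0;1 0 0 -30 0 0 -2.8;1 10 -20 0 0 0 -2.8;1 25 -45 0 0 0 0;1 30 -50 0 0 0 0;1 30 -50 0 0 0 0"

```text
t: 18.68
tool_pos: [0.5052, 0.1326, 0.3317]
tool_rot: [0.99, 0.142, -0.001, -0.0]
wrist_force: [1.1, -0.6, -0.6]
finger_gap: 0.0173
```

Call:
servo_tool:
  rows: "1 30 -50 0 0 0 0;1 25 -45 0 0 0 0;1 15 -25 0 0 0 0;1 5 -10 0 0 0 0;1 0 0 0 0 0 0;1 0 0 0 0 0 0"

```text
t: 19.42
tool_pos: [0.5412, 0.2743, 0.3323]
tool_rot: [0.99, 0.141, -0.0, 0.001]
wrist_force: [0.4, -0.1, 0.3]
finger_gap: 0.0175
```

```bash
python3 -c "
from h import *
import cv2
go(.544,.2956,.27,16.3)
cv2.imwrite('pics/w7.png',viewer.get_image('wrist')[:,:,::-1]); cv2.imwrite('pics/t7.png',cv2.resize(viewer.get_image('top')[:,:,::-1][100:260,90:290],None,fx=3,fy=3));cv2.imwrite('pics/s7.png',cv2.resize(viewer.get_image('scene')[:,:,::-1][180:330,220:400],None,fx=4,fy=4))"
```

```text
t 19.425 pos [0.5412 0.2743 0.3323] F [ 0.41 -0.06  0.28] gap 0.0175
turn(tool) deg [ 0.07  0.06 -0.09]  shift now mm [  8.7 -19.8  62.3]  shift after turn mm [  8.7 -19.7  62.3]
```

View pics/w7.png

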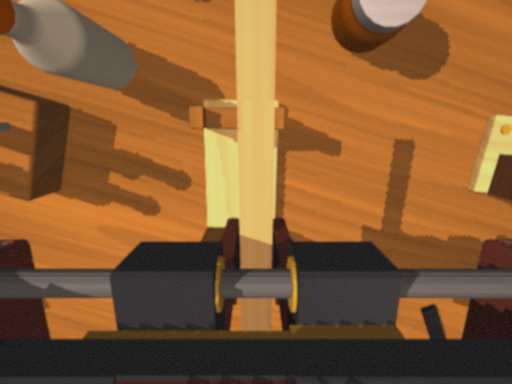

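View pics/s7.png

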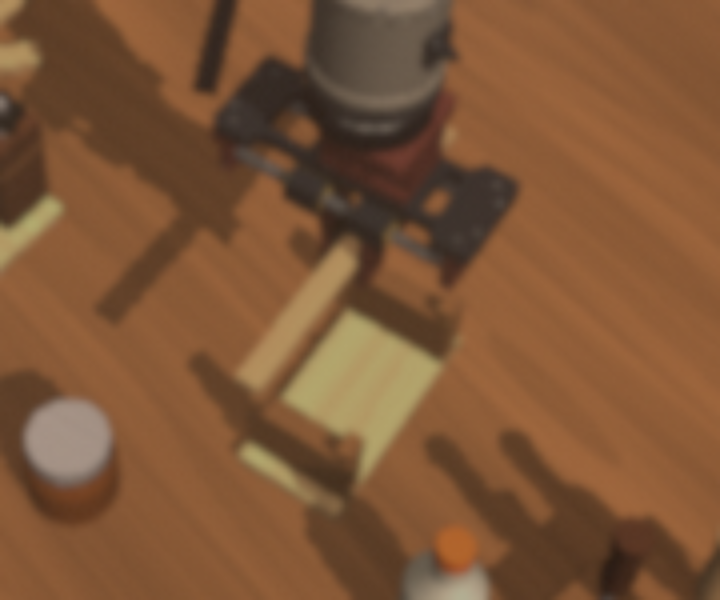

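View pics/t7.png

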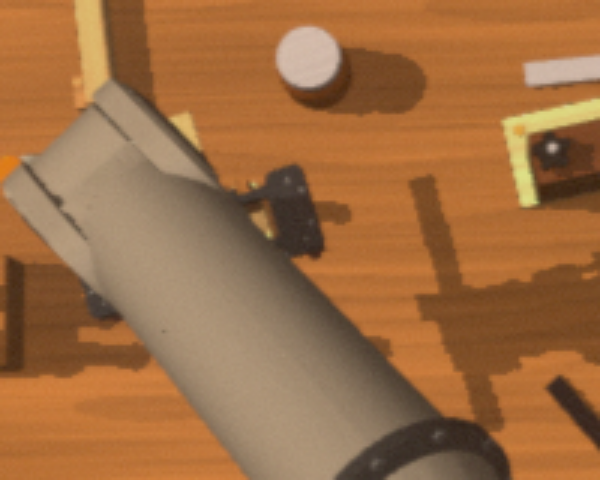

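```bash
python3 -c "
import cv2
t=cv2.imread('pics/w7.png')
cv2.imwrite('pics/w7c.png',cv2.resize(t[80:235,170:310],None,fx=5,fy=5,interpolation=cv2.INTER_CUBIC)[:,:])"
```

```text
(no output)
```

View pics/w7c.png

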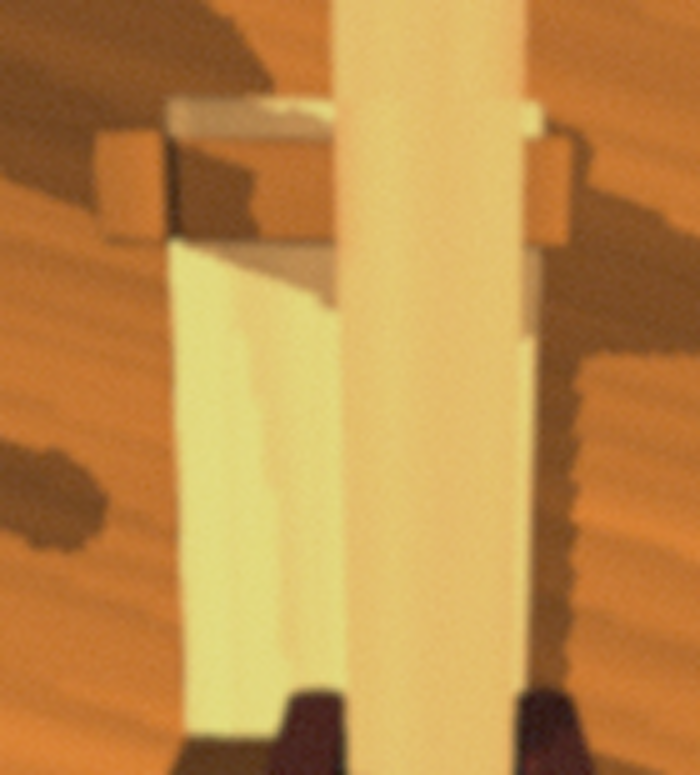

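```bash
python3 -c "
from h import *
s=env.sense(); s['tool_pos']=np.array([.5412,.2743,.3323])
R=Ro.from_quat(s['tool_rot']); print(np.degrees(2*np.arctan2(s['tool_rot'][1],s['tool_rot'][0])), s['tool_pos'])
f=lambda a,b,z: wu((a+.5)/5-.5+170,(b+.5)/5-.5+80,z,s)
for n,a,b,z in [('earL o',97,186,.076),('earR o',572,186,.076),('earL back',130,130,.076),('earL front',130,242,.076),('bUL',167,100,.012),('bUR',545,102,.012),('bLL',187,735,.012),('bRl',527,690,.012)]: print(n,f(a,b,z).round(4))
e=(f(97,186,.076)+f(572,186,.076))/2
for yaw in (16,16.5): 
  c=np.cos(np.radians(yaw));q=np.sin(np.radians(yaw)); print('centre from far ears',e-.065*np.array([c,q,0]))
"
```

```text
16.200060847281446 [0.5412 0.2743 0.3323]
earL o [0.5959 0.3481 0.076 ]
earR o [0.6179 0.2719 0.076 ]
earL back [0.6061 0.3448 0.076 ]
earL front [0.5886 0.3407 0.076 ]
bUL [0.6144 0.3527 0.012 ]
bUR [0.636  0.2768 0.012 ]
bLL [0.4783 0.3154 0.012 ]
bRl [0.5111 0.2422 0.012 ]
centre from far ears [0.54442771 0.29208909 0.076     ]
centre from far ears [0.54458644 0.29154452 0.076     ]
```

```bash
python3 -c "
from h import *
g=np.array([.5412,.2743,.3323-.1624+.003])
for th in (0,1.9,3):
  a=np.radians(th); e=g+.1225*np.array([.96*np.cos(a),.279*np.cos(a),np.sin(a)])
  l=.009*np.array([-.279,.96,0])
  for p in (e+l,e-l): q=proj('scene',p); print(th,((q-[220,180]+.5)*4-.5).round(1))
go(.544,.2925,.27,16.0)
"
python3 -c "
import cv2
t=cv2.imread('pics/s7.png');cv2.imwrite('pics/s7c.png',cv2.resize(t[200:430,200:400],None,fx=2.6,fy=2.6))"
```

```text
0 [257.9 390.5]
0 [232.9 375.5]
1.9 [258.1 387.1]
1.9 [233.  372.1]
3 [258.3 385. ]
3 [233.2 370. ]
t 19.575 pos [0.5414 0.2745 0.3328] F [-0.37  1.15 -0.68] gap 0.0174
turn(tool) deg [0.04 0.   0.2 ]  shift now mm [  7.5 -16.6  62.8]  shift after turn mm [  7.5 -16.6  62.8]
```

View pics/s7c.png

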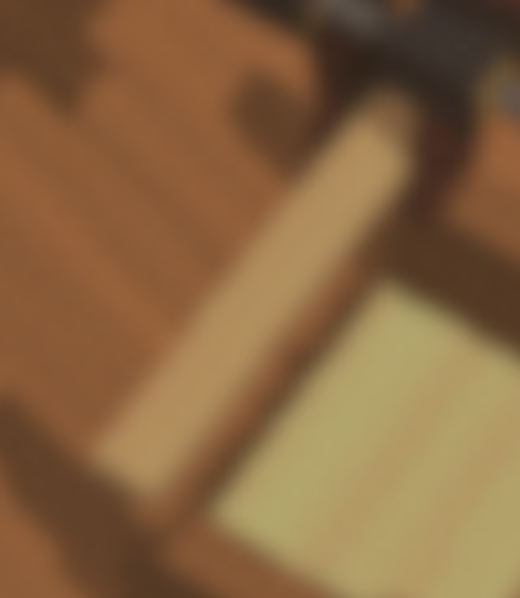

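Call:
servo_tool:
  rows: "1 5 -8 20 0 -1 0;1 5 -8 20 0 0 0.2;1 0 0 20 0 0 0;1 0 0 15 0 0 0;1 0 0 10 0 0 0;1 0 0 5 0 0 0;1 0 0 0 0 0 0;1 0 0 0 0 0 0"

```text
t: 20.58
tool_pos: [0.5454, 0.2938, 0.2433]
tool_rot: [0.99, 0.14, -0.008, 0.001]
wrist_force: [0.2, -0.5, -0.1]
finger_gap: 0.0175
```

```bash
python3 -c "
from h import *
import cv2
go(.544,.2925,.2274,16.0)
s=env.sense();R=Ro.from_quat(s['tool_rot']).as_matrix();print('grasp',s['tool_pos']+R[:,2]*.163)
cv2.imwrite('pics/w8.png',viewer.get_image('wrist')[:,:,::-1]);cv2.imwrite('pics/s8.png',cv2.resize(viewer.get_image('scene')[:,:,::-1][200:330,240:370],None,fx=4.5,fy=4.5))"
```

```text
t 20.575 pos [0.5454 0.2938 0.2433] F [ 0.25 -0.53 -0.06] gap 0.0175
turn(tool) deg [-0.01  0.94  0.1 ]  shift now mm [-1.4  0.8 15.9]  shift after turn mm [-1.7  0.8 15.9]
grasp [0.54282671 0.2930493  0.08033979]
```

View pics/w8.png

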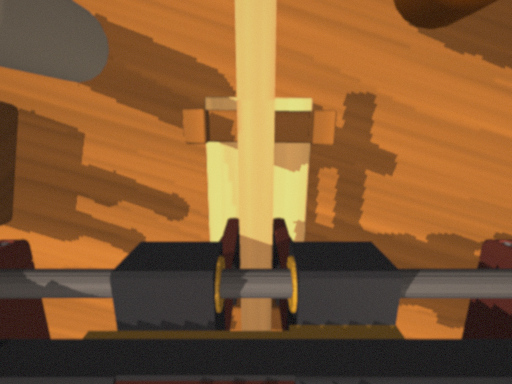

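View pics/s8.png

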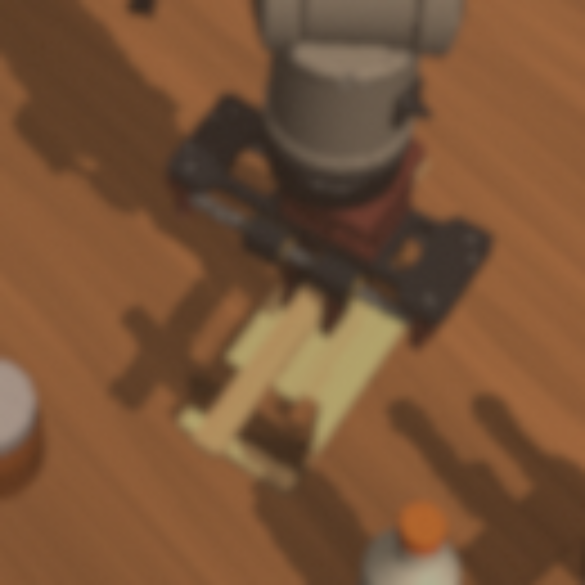

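Call:
servo_tool:
  rows: "1 0.5 2.5 4 0 0 0;1 0 0 4 0 0 0;1 0 0 3 0 0 0;1 0 0 0 0 0 0;1 0 0 0 0 0 0"

```text
t: 21.3
tool_pos: [0.5461, 0.2914, 0.2317]
tool_rot: [0.99, 0.14, -0.009, 0.001]
wrist_force: [-0.2, 0.7, -0.6]
finger_gap: 0.018
```

```bash
python3 -c "
from h import *
import cv2
go(.544,.2925,.2274,16.0)
cv2.imwrite('pics/w9.png',cv2.resize(viewer.get_image('wrist')[:,:,::-1][80:240,160:360],None,fx=4,fy=3.75))"
```

```text
t 21.3 pos [0.5461 0.2914 0.2317] F [-0.21  0.66 -0.57] gap 0.018
turn(tool) deg [0.   1.   0.11]  shift now mm [-1.7 -1.6  4.3]  shift after turn mm [-1.7 -1.6  4.3]
```

View pics/w9.png

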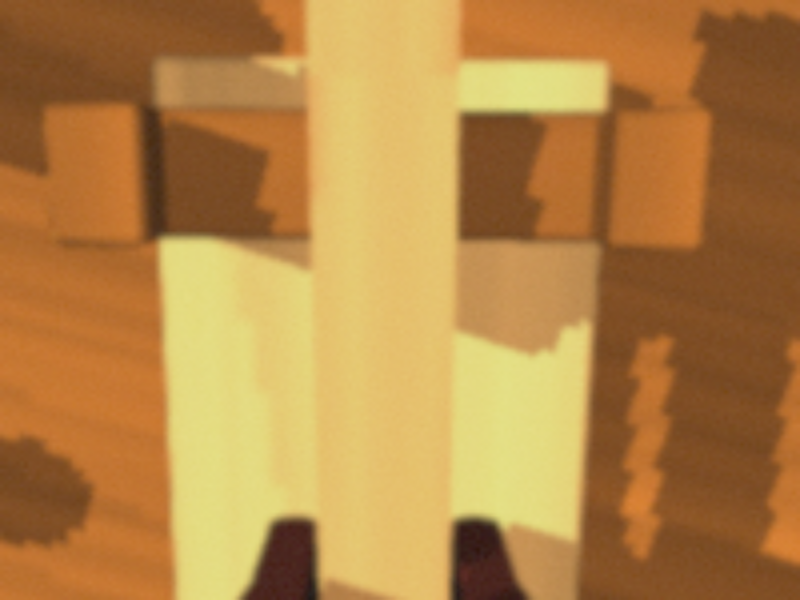

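Call:
servo_tool:
  rows: "1 0 0 1.5 0 0 0;1 0 0 1 0 0 0;1 0 0 0 0 0 0;1 0 0 0 0 0 0"

```text
t: 21.85
tool_pos: [0.5461, 0.2913, 0.2292]
tool_rot: [0.99, 0.14, -0.009, 0.001]
wrist_force: [-0.6, 0.6, -1.3]
finger_gap: 0.0177
```

Call:
servo_tool:
  rows: "1 0 0 1 0 0 0;1 0 0 0 0 0 0;1 0 0 0 0 0 0"

```text
t: 22.22
tool_pos: [0.5462, 0.2914, 0.2283]
tool_rot: [0.99, 0.14, -0.009, 0.001]
wrist_force: [0.6, 0.2, 2.1]
finger_gap: 0.0175
```

Call:
servo_tool:
  rows: "1 0 0 0.8 0 0 0;1 0 0 0 0 0 0;1 0 0 0 0 0 0"

```text
t: 22.6
tool_pos: [0.5462, 0.2914, 0.2277]
tool_rot: [0.99, 0.14, -0.008, 0.001]
wrist_force: [-0.2, -0.0, 4.7]
finger_gap: 0.0178
```

Call:
servo_tool:
  rows: "0.5 0 0 0 0 0 0;0.4 0 0 0 0 0 0;0.3 0 0 0 0 0 0;0.3 0 0 0 0 0 0;0.3 0 0 -15 0 0 0;0.3 0 0 -30 0 0 0;0.3 0 0 -40 0 0 0;0.3 0 0 0 0 0 0"

```text
t: 23.6
tool_pos: [0.5485, 0.2927, 0.3168]
tool_rot: [0.99, 0.14, -0.005, -0.0]
wrist_force: [-0.2, -0.4, -0.9]
finger_gap: 0.0305
```

Call:
servo_tool:
  rows: "0.3 -20 40 -30 0 0 0;0.3 -30 50 0 0 0 0;0.3 -30 50 0 0 0 0;0.3 -20 40 0 0 0 0;0.3 0 0 0 0 0 0;0.3 0 0 0 0 0 0"

```text
t: 24.35
tool_pos: [0.5019, 0.0918, 0.3442]
tool_rot: [0.99, 0.14, -0.008, 0.001]
wrist_force: [-0.3, -0.4, -0.1]
finger_gap: 0.0307
```

```bash
python3 -c "
from h import *
import cv2
go(.544,.2925,.2274,16.0)
t=viewer.get_image('top')[:,:,::-1];s=viewer.get_image('scene')[:,:,::-1]
cv2.imwrite('pics/t9.png',t);cv2.imwrite('pics/s9.png',s);cv2.imwrite('pics/w10.png',viewer.get_image('wrist')[:,:,::-1])
a=cv2.resize(t[130:250,110:230],(390,390),interpolation=2);b=cv2.resize(s[220:330,260:370],(390,390),interpolation=2)
cv2.imwrite('pics/f9.png',cv2.hconcat([a,b]))"
```

```text
t 24.35 pos [0.5019 0.0918 0.3442] F [-0.27 -0.38 -0.1 ] gap 0.0307
turn(tool) deg [-0.02  0.98  0.12]  shift now mm [  98.2 -181.1  115.2]  shift after turn mm [  95.8 -181.3  116.8]
```

View pics/f9.png

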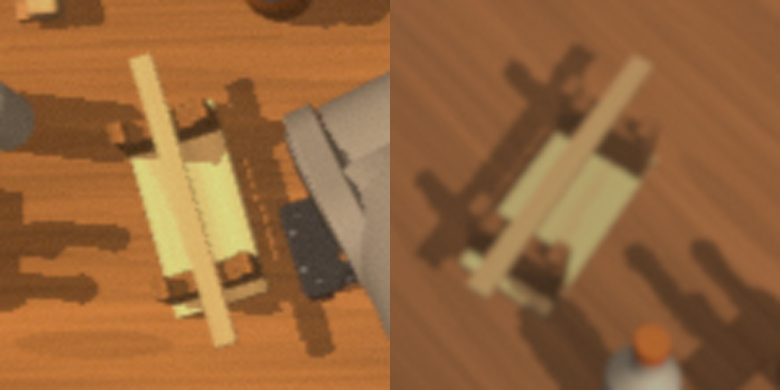

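View pics/t9.png

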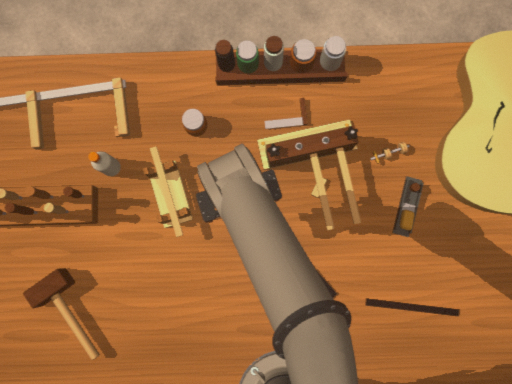

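```bash
python3 -c "
from h import *
f=lambda n,a,b,k,x,y,z=.068: unp(n,(a+.5)/k-.5+x,(b+.5)/k-.5+y,z)
A=f('top',141,57,3.25,110,130);B=f('top',223.5,346,3.25,110,130)
k=390/110
C=f('scene',482-390-1,285,k,260,220);D=f('scene',641-390,62,k,260,220)
for p,q in((A,B),(C,D)): print(p,q,(p+q)/2,np.linalg.norm(p-q),np.degrees(np.arctan2(*(p-q)[1::-1])))
"
python3 -c "
import cv2
t=cv2.imread('pics/t9.png');cv2.imwrite('pics/t9c.png',cv2.resize(t[140:245,135:205],None,fx=5.5,fy=5.5,interpolation=2))"
```

```text
[0.65933785 0.32656614 0.068     ] [0.42390919 0.26196918 0.068     ] [0.54162352 0.29426766 0.068     ] 0.24412993110565892 15.3432299992923
[0.65676703 0.32613886 0.068     ] [0.43076139 0.26003086 0.068     ] [0.54376421 0.29308486 0.068     ] 0.23547573016519133 16.30451423749161
```

View pics/t9c.png

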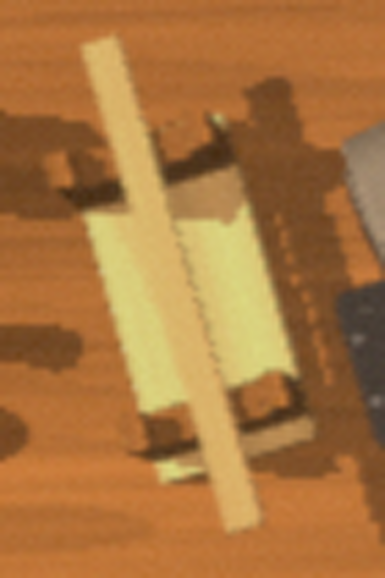

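View pics/w10.png

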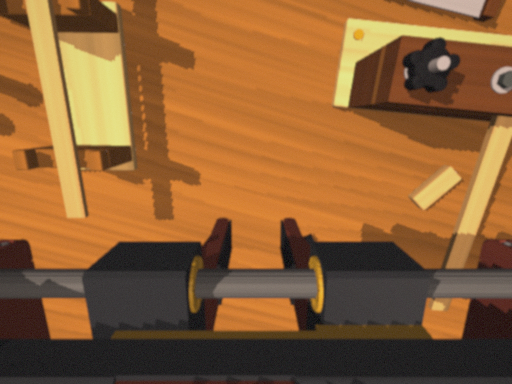

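```bash
python3 -c "
from cell import env
print(env.job_done())"
```

```text
the job is handed in; nothing more can be done
None
```

I pressed the three strips from left to right and found the left one stiffest. I drew it straight out of its slot and laid it across both bearers of the stock rest, then let go and handed the job in at about 24.5 s.

| Strip | Hold force (N) | Sink at about 6 N (mm) |
|---|---|---|
| Left | about 5.9 | about 3.5 |
| Middle | about 5.5 to 6.8 | about 8.5 |
| Right | about 5.9 | about 5.5 |

- **Force readings:** single readings scatter by about ±0.8 N. For that reason I judged the left strip against the right partly on the two having the same starting height. No reading passed 7 N during the presses.
- **Pull:** the strip slid freely and the force readings stayed under 1 N.
- **Placing:** the last pictures show the strip flat and between the ears, on both bearers. Its measured centre is about (0.543, 0.293), against about (0.544, 0.292) for the rest. Its yaw measures 15.3 to 16.3°, against about 16° for the rest.
- **Disagreement:** the fixed cameras and the wrist camera differed by about 4 mm on the rest's sideways position. I trusted the wrist view, and the pictures after release agree with it.
- **Left alone:** the other two strips are still in the clamp, and nothing else in the pictures looks moved. The gripper was clear of everything at hand-in.

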